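Set the grinder's coarseness dial by clicks

TASK

Set the grind on the spice grinder: first wind its dial clockwise until you clearly feel it lean on its end stop, without forcing the stop, then turn it back counter-clockwise exactly five clicks and let go, leaving the dial resting in its fifth notch. The dial has no scale, so find the stop and count the clicks by feel, and leave the things around it where they are.

Things in the scene. Friction and masses are not known exactly. Their poses are not given: they have to be found in the camera images.
- grinder: Low aluminium spice grinder fixed to the worktop, housing 235 x 110 mm, 46 mm high (round collar under the dial 55 mm). Origin on the worktop straight below the dial's axis; x axis along the housing to the steel hopper, a funnel 84 mm wide with axis at x = +125 mm and rim 113 mm above the worktop. Small outlet on the hopper's -y side, reaching 75 mm from the middle line.
- dial: Black dial on the grinder's near end, vertical axis. Skirt: disc 72 mm across, top 67 mm above the worktop. On it an upright bar grip 54 mm long, 13 mm wide, top 97 mm above the worktop, to be pinched across the 13 mm. Origin on the axis, 55 mm above the worktop; x axis along the bar to the steel pip. It starts in one of notches 2 to 4, some 35 to 85 degrees counter-clockwise of the stop.
- dial_stop: Hidden fixed post inside the housing, 18.5 mm from the axis: ends the dial's clockwise turn (from above) 3 degrees past the last notch and yields about 4 degrees at 0.3 N m. Let go there, the dial springs back into that notch, notch zero. Lean on it with 0.15 to 0.4 N m about the axis; more forces it. Where it stands round the axis is not marked: its origin is the grinder's.
- dial_mark (a point): The steel pip on the dial's skirt at one end of the bar, 30 mm from the axis, 68 mm above the worktop; the middle of the bar is on the axis.
- dial_grip (a point): Point on the dial's axis, 85 mm above the worktop, to grip the bar. Notches every 20 degrees: leaving one takes at once a torque of about 0.1 N m about the axis, which fades and reverses half-way as the dial clicks over into the next notch. Let go between notches it falls into the nearer one. Free for 12 notches counter-clockwise from the stop.
- jar: Bystander, loose: jar with a screw lid, 59 mm wide, 86 mm tall, left of the grinder's hopper. Origin at its underside.
- dish: Bystander, loose: flat square white dish with a ring handle, 96 x 118 x 13 mm, right of the grinder. Origin at its underside.
- spoon: Bystander, loose: steel spoon 199 mm long, lying near the front edge of the worktop. Origin at its underside.

How it is judged:
By the outcome, as a careful person would: the job done as asked, in the order asked, and still so for the second after the job is handed in, with the robot touching nothing.
It also fails if it takes over 64 s, if anything falls off the work surface, if the arm or the gripper's body presses on something with over 40 N, if the wrist force passes 120 N, or if a joint passes its speed limit or range.

ROBOT

A 6-joint arm with a two-finger parallel gripper is mounted at the origin on a cart in front of the work surface, level with it; the furniture and walls round the work are solid. World frame = base frame: x ahead of the robot, y to its left, z up, the work surface at z = 0. Lengths are in m, angles in rad, forces in N, time in s.
With the tool pointing down it reaches from about 0.25 to 0.775 m from the base axis. Payload 4 kg.
Tool frame: the origin (TCP) lies midway between the tips of the shut fingers; the grasp point (between the pads) lies env.grip_point_offset behind it (env.grip_point_offset is the distance from the TCP to the grasp point, in m); z points along the fingers, x is the direction in which the jaws open and shut, and the axes are right-handed (so a half turn about z gives the same grasp; the last joint's range is limited). The gripper opens to 94 mm and grips with 3 to 60 N. Pads are 16 mm wide; open, the fingers measure 119 mm over their backs; the gripper's body (75 mm by 177 mm) begins 78 mm behind the grasp point.
Start: joints at [-1.41, 0.087, 1.371, -0, 1.684, -0.103], TCP at [0.143, -0.531, 0.206] pointing down, gripper open.
Joint ranges: [-3.1, 3.1], [-0.76, 2.03], [0.27, 2.55], [-1.08, 4.22], [0.17, 2.65], [-2.57, 2.57]. Speed limits (rad/s): [2.79, 2.79, 3.14, 3.14, 3.14, 3.14].

INTERFACE

Orientations are given as a unit quaternion [w, x, y, z].
In Python, from plant import env gives the robot as it stands. The module is installed in compiled form; this text tells all that it offers.
- The arm moves only by the tool move_arm, never from a script. Its argument "rows" is a list of rows, each an object with "slide": the shift along the tool's x, y, z in mm, a list of three; "delta_rot": the turn, a rotation vector about the tool's x, y, z in degrees, a list of three; "fingers": the finger opening in mm, from 0 to 94. A call has 1 to 10 rows; each row shifts and turns the pose as measured when the row begins, along the tool's axes as they then stand; what a row does not reach is not made up. A row lasts 1/8 s, in which the tool goes at most 62.5 mm and 10.7 degrees, less where a joint would pass 70% of its speed; a pose out of reach is approached as far as the arm can. A call is refused whole if a number of a shift passes 62.5 or a number of a turn 10.7, either way. A call with a gripper value outside its range is refused whole. The fingers move at their own pace and stop on an object; "force" is the grip in N (left out, the last holds). Time passes only in rows, so rows that do not move let the fingers close. It gives the time, the measured TCP pose, the force and the opening at its end, in the units of the state.
- env.observe(): the state, without advancing time (a new reading comes with each control period).
- env.capture(name): name is "scene" or "top"; returns the picture (480x640x3 uint8, blue, green, red); there is no depth.
- env.camera_params(name): a dict with "fx", "fy", "cx", "cy" (pixels), "rvec" (rotation vector, rad) and "tvec" (3), from world to camera coordinates, as OpenCV has them. Camera axes: x right, y down, z forward; pixel columns grow to the right and rows downward; lengths in m; the calibration is good to about 2 mm. A picture is of the moment at which its call begins. camera_params takes no time and is no camera call.
- env.job_done(): hands the job in, once; it reports no verdict.
The state is a dict: "clock": time; "qpos": joint angles; "joint_velocities": joint speeds; "tau": joint torques, N m; "eef_pos": TCP position; "eef_rot": TCP orientation; "contact_force": force on the tool from outside, world axes, zero at the start; "wrist_torque": the same for the moment, N m; "finger_gap": finger opening in m.
Only numpy, scipy, OpenCV 4.12 (cv2) and the standard library are available. Lean on these libraries where they do the work, as an engineer would, in place of code of your own. Each camera call takes 0.05 s, during which the arm holds its last target.

## Working session

There is one attempt and no reset: what is moved stays moved. The work goes in short steps, Python scripts to look and compute and a tool call to move; the robot and the scene stay as the last step left them, time stands still between calls to the robot, and variables do not carry over. Pictures are saved under pics/ and viewed, and the job is handed in when it is done.

Besides the shell and the picture viewer there is one more tool, called after "Request:" as name(argument=value, ...), one argument or row to a line, values as JSON. move_arm: Moves the arm, as the interface text tells. Its arguments: {"type":"object","properties":{"rows":{"type":"array"},"force":{"type":"number"}},"required":["rows"]}

```bash
mkdir -p pics; python3 - <<'E'
from plant import env
import cv2
for n in("scene","top"):
    cv2.imwrite(f"pics/{n}0.png",env.capture(n)); print(n,env.camera_params(n))
print(env.observe(), env.grip_point_offset)
E
```

```text
scene {'fx': 461.6991354577673, 'fy': 461.6991354577673, 'cx': 328.3103923678294, 'cy': 237.06820670678798, 'rvec': array([ 0.64572778, -2.52747773,  1.27481128]), 'tvec': array([0.48177465, 0.19478244, 0.71069454])}
top {'fx': 532.2825364882392, 'fy': 532.2825364882392, 'cx': 316.3542425786953, 'cy': 246.6617385627093, 'rvec': array([ 2.17708977, -2.19682045,  0.02137945]), 'tvec': array([0.03335076, 0.55608726, 1.26621033])}
{'clock': 0.1, 'qpos': array([-1.41012301e+00,  8.78855759e-02,  1.37203320e+00,  8.79866196e-06,
        1.68357799e+00, -1.03099374e-01]), 'joint_velocities': array([ 0.00114688, -0.0027837 , -0.00393575, -0.00060529, -0.00023243,
        0.00084016]), 'tau': array([ 3.04888323e-03, -3.41253269e+01, -3.03300118e+01,  7.21405051e-02,
        3.04436870e-02, -9.94372635e-05]), 'eef_pos': array([ 0.14332315, -0.53051958,  0.20445423]), 'eef_rot': array([-6.56727546e-04,  7.93953527e-01, -6.07977705e-01, -6.89301045e-04]), 'contact_force': array([-0.34995686,  0.93347153, -0.47275397]), 'wrist_torque': array([ 0.06478394,  0.0322313 , -0.00587209]), 'finger_gap': 0.09421804776611431} 0.0188
```

View pics/scene0.png

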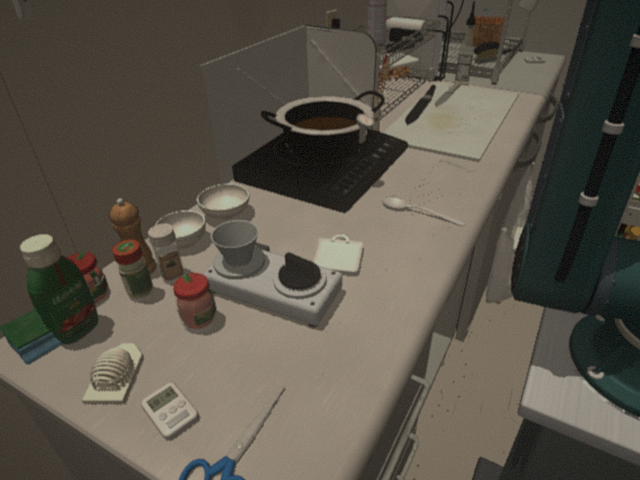

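View pics/top0.png

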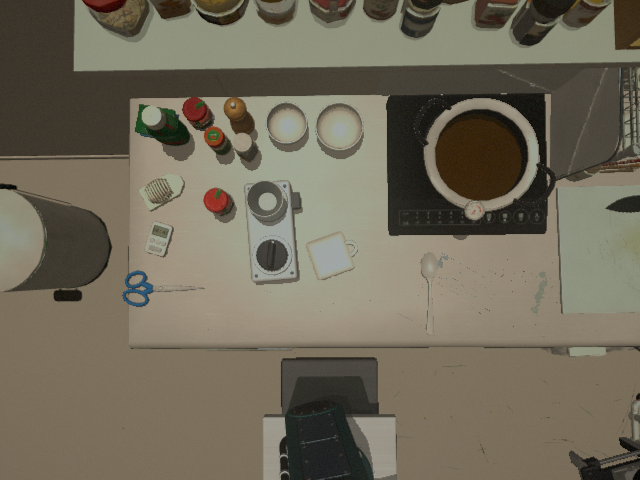

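The top view shows the dial at about (271,255), the hopper at (267,200), the jar at (218,201) and the dish at (331,255). Next I zoom in and measure.

```bash
cat > h.py <<'E'
import numpy as np, cv2
from plant import env
def cam(n):
    p=env.camera_params(n); K=np.array([[p['fx'],0,p['cx']],[0,p['fy'],p['cy']],[0,0,1]]); R=cv2.Rodrigues(p['rvec'])[0]
    return K,R,np.array(p['tvec']),np.array(p['rvec'])
def ray(n,uv,z):
    K,R,t,_=cam(n); c=-R.T@t; d=R.T@np.linalg.inv(K)@np.array([uv[0],uv[1],1.]); return c+d*(z-c[2])/d[2]
def proj(n,P):
    K,R,t,r=cam(n); return cv2.projectPoints(np.array(P,float).reshape(-1,3),r,t,K,None)[0].reshape(-1,2)
E
python3 - <<'E'
from h import *
t=cv2.imread('pics/top0.png'); s=cv2.imread('pics/scene0.png')
a=cv2.resize(t[170:300,190:370],None,fx=4,fy=4,interpolation=cv2.INTER_CUBIC)
b=cv2.resize(s[205:335,170:370],None,fx=4,fy=4,interpolation=cv2.INTER_CUBIC)
cv2.imwrite('pics/tz.png',np.clip(a*1.5,0,255).astype('uint8'));cv2.imwrite('pics/sz.png',np.clip(b*1.5,0,255).astype('uint8'))
g=t.max(axis=2); m=np.zeros_like(g); m[230:280,250:295]=(g[230:280,250:295]<75)
n,l,st,ce=cv2.connectedComponentsWithStats(m.astype('uint8'))
for i in range(1,n):
    if st[i,4]>50:
        c=[x for x in cv2.findContours((l==i).astype('uint8'),0,1)[0]][0]
        e=cv2.minEnclosingCircle(c); print(st[i],ce[i],e, ray('top',ce[i],.067),ray('top',e[0],.067))
# hopper
K,R,tt,_=cam('top'); print('top cam',-R.T@tt); K,R,tt,_=cam('scene'); print('scene cam',-R.T@tt)
E
```

```text
[256 240  32  31 725] [271.44965517 255.10482759] ((271.5106506347656, 254.8297882080078), 15.511659622192383) [0.5354789  0.13064067 0.067     ] [0.53611139 0.13049681 0.067     ]
top cam [ 0.49973964 -0.00290857  1.28991695]
scene cam [0.19262884 0.63036672 0.58366571]
```

View pics/tz.png

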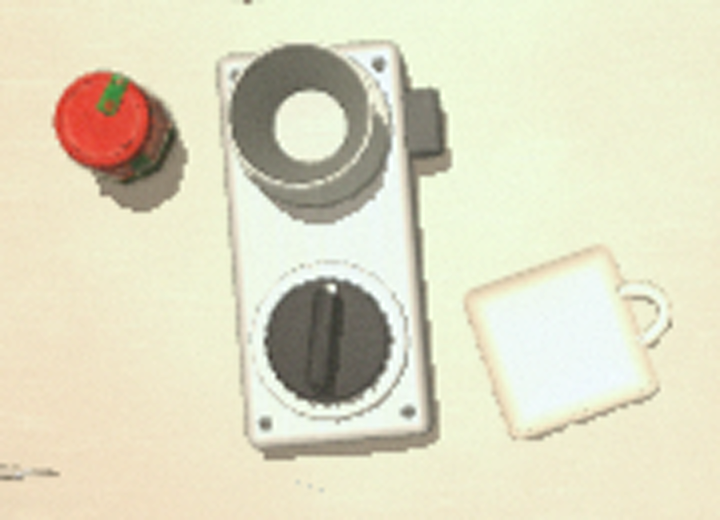

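View pics/sz.png

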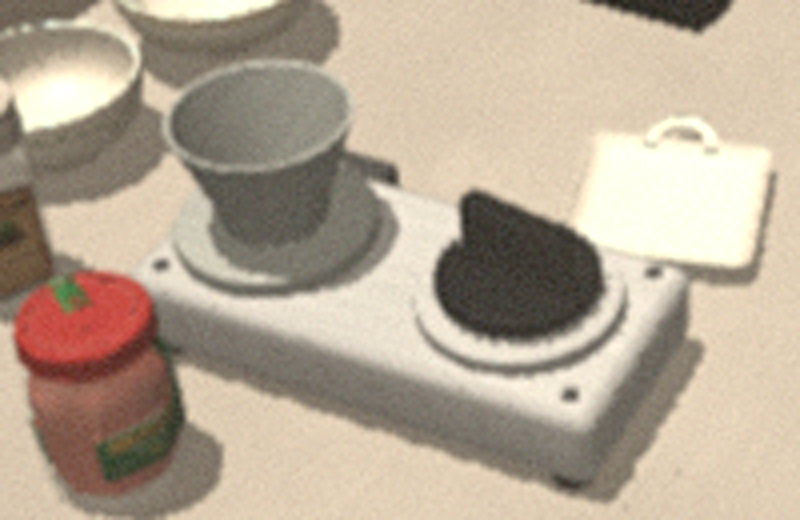

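```bash
python3 - <<'E'
from h import *
t=cv2.imread('pics/top0.png')
# pip: brightest in crop near bar end
c=t[238:246,264:280].max(axis=2); print(c)
z=lambda x,y:((x+.5)/4-.5+190,(y+.5)/4-.5+170)
A=ray('top',z(233,75),.046);B=ray('top',z(378,64),.046);C=ray('top',z(265,424),.046);D=ray('top',z(407,411),.046)
for P in(A,B,C,D):print(P)
for v in(A-C,B-D):print('housing yaw',np.degrees(np.arctan2(v[1],v[0])))
H=ray('top',z(301,117),.113);print('hopper rim c',H)
ax=ray('top',(271.5,254.9),.067); pip=ray('top',z(331,287),.068);v=pip-ax
print(ax,pip,np.linalg.norm(v[:2]),np.degrees(np.arctan2(v[1],v[0])), np.linalg.norm((H-ax)[:2]),np.degrees(np.arctan2(*(H-ax)[1::-1])))
s=cv2.imread('pics/scene0.png')
P=[[*ax[:2],.067],[*ax[:2],.097]]+[[ax[0]+.036*np.cos(a),ax[1]+.036*np.sin(a),.067] for a in np.arange(0,6.28,.4)]
for n,im,o in(('scene',s,(170,205)),('top',t,(190,170))):
    b=cv2.resize(im[o[1]:o[1]+130,o[0]:o[0]+200],None,fx=4,fy=4,interpolation=cv2.INTER_CUBIC); b=np.clip(b*1.6,0,255).astype('uint8')
    for q in proj(n,P): cv2.circle(b,tuple(int(k) for k in ((q-o)*4+1.5)),2,(0,0,255),-1)
    cv2.imwrite(f'pics/chk_{n}.png',b)
E
```

```text
[[165 166 166 166 167 167 165 167 166 166 165 165 165 164 165 165]
 [166 165 164 168 160 123 103 118 120 108 145 164 151 166 167 166]
 [166 160 102  88  87  75  68  72  82  71  79  91  83 113 165 166]
 [ 98  90  70  70  69  70  74 104 156 148  68  74  68  68  90 104]
 [ 69  68  69  67  69  58  60  81 140 155  72  71  71  69  69  67]
 [ 67  70  70  69  58  51  55  62  80  84  61  68  74  72  71  70]
 [ 69  71  70  70  57  56  60  64  65  49  47  63  72  72  69  69]
 [ 70  69  67  67  52  53  58  64  67  47  43  49  71  71  72  73]]
[0.69405443 0.18792787 0.046     ]
[0.69951529 0.10223057 0.046     ]
[0.48837854 0.16970769 0.046     ]
[0.495281   0.08643622 0.046     ]
housing yaw 5.062438593410958
housing yaw 4.422136452272598
hopper rim c [0.65958828 0.13970581 0.113     ]
[0.53594983 0.13052218 0.067     ] [0.56707629 0.12824389 0.068     ] 0.031209728625943286 -4.186265524232128 0.12397905884660639 4.248023027807821
```

View pics/chk_scene.png

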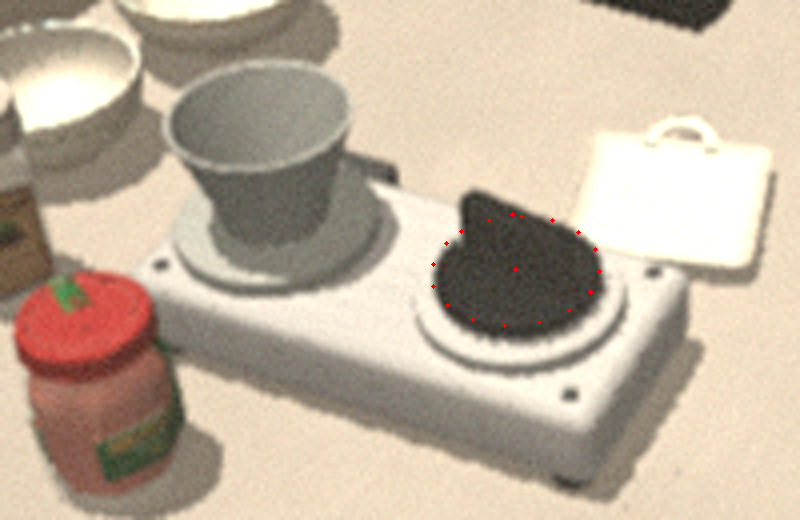

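View pics/chk_top.png

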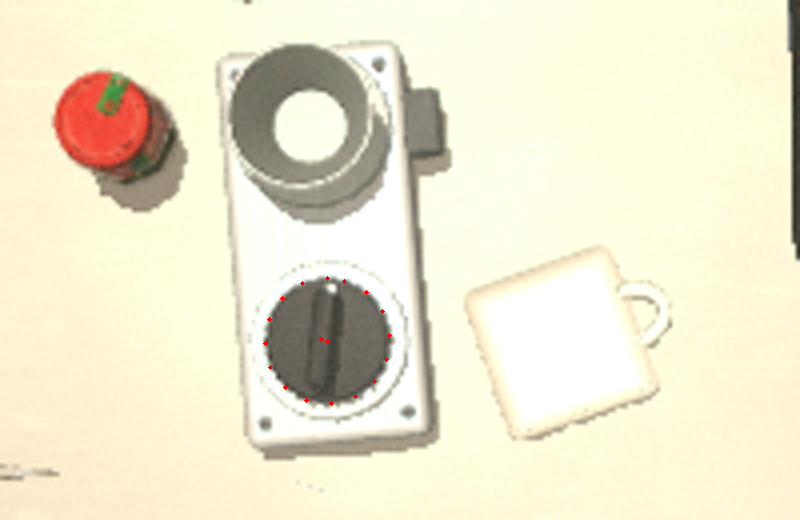

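Both views agree on the axis at (0.5355, 0.131): the skirt outline fits, the hopper comes out 124 mm away (125 given) and the pip radius 31 mm (30 given). The bar yaw is about -4°. Next I plan the approach.

```bash
cat >> h.py <<'E'
from scipy.spatial.transform import Rotation as Ro
def yaw(o):
    w,x,y,z=o['eef_rot']; M=Ro.from_quat([x,y,z,w]).as_matrix(); return np.degrees(np.arctan2(M[1,0],M[0,0])),M
def plan(path,yt,n,dmax=60):
    o=env.observe(); y0,M=yaw(o); p=o['eef_pos'].copy(); tgt=np.array(path)
    for i in range(n):
        f0,f1=i/n,(i+1)/n; d=(tgt-p)/n; a=np.radians(y0+(yt-y0)*f0)
        xa=np.array([np.cos(a),np.sin(a),0]); ya=np.array([np.sin(a),-np.cos(a),0])
        print([round(1e3*xa@d),round(1e3*ya@d),round(-1e3*d[2])],round(-(yt-y0)/n,1))
def st():
    o=env.observe(); print('t',round(o['clock'],2),'p',(o['eef_pos']*1e3).round(1),'yaw',round(yaw(o)[0],2),'z',yaw(o)[1][:,2].round(4),'F',o['contact_force'].round(2),'T',o['wrist_torque'].round(3),'gap',round(o['finger_gap']*1e3,1),'j6',round(np.degrees(o['qpos'][5]),1)); return o
E
python3 -c "
from h import *
st();plan([.5355,.131,.16],86,18)"
```

```text
t 0.1 p [ 143.3 -530.5  204.5] yaw -74.89 z [-3.0e-04  1.9e-03 -1.0e+00] F [-0.35  0.93 -0.47] T [ 0.065  0.032 -0.006] gap 94.2 j6 -5.9
[-30, -31, 2] -8.9
[-25, -35, 2] -8.9
[-19, -38, 2] -8.9
[-13, -41, 2] -8.9
[-6, -42, 2] -8.9
[0, -43, 2] -8.9
[7, -42, 2] -8.9
[13, -41, 2] -8.9
[20, -38, 2] -8.9
[25, -34, 2] -8.9
[30, -30, 2] -8.9
[35, -25, 2] -8.9
[38, -19, 2] -8.9
[41, -13, 2] -8.9
[42, -7, 2] -8.9
[43, 0, 2] -8.9
[42, 7, 2] -8.9
[41, 13, 2] -8.9
```

Request:
move_arm(
  rows=[
    {"slide": [-30,-31,0],"delta_rot": [0,0,-8.9],"fingers": 50},
    {"slide": [-25,-35,0],"delta_rot": [0,0,-8.9],"fingers": 50},
    {"slide": [-19,-38,0],"delta_rot": [0,0,-8.9],"fingers": 50},
    {"slide": [-13,-41,0],"delta_rot": [0,0,-8.9],"fingers": 50},
    {"slide": [-6,-42,0],"delta_rot": [0,0,-8.9],"fingers": 50},
    {"slide": [0,-43,0],"delta_rot": [0,0,-8.9],"fingers": 50},
    {"slide": [7,-42,0],"delta_rot": [0,0,-8.9],"fingers": 50},
    {"slide": [13,-41,0],"delta_rot": [0,0,-8.9],"fingers": 50},
    {"slide": [20,-38,0],"delta_rot": [0,0,-8.9],"fingers": 50},
    {"slide": [25,-34,0],"delta_rot": [0,0,-8.9],"fingers": 50},
  ],
  force=45,
)

```text
clock: 1.35
eef_pos: [0.3574, -0.1466, 0.2004]
eef_rot: [-0.006, 0.989, 0.145, -0.001]
contact_force: [0.4, 0.6, -0.4]
finger_gap: 0.0501
```

```bash
python3 -c "
from h import *
st();plan([.5355,.131,.2],86,10)"
```

```text
t 1.35 p [ 357.4 -146.6  200.4] yaw 16.67 z [-0.0033  0.0112 -0.9999] F [ 0.44  0.55 -0.36] T [-0.088 -0.125 -0.056] gap 50.1 j6 -47.7
[25, -21, 0] -6.9
[27, -18, 0] -6.9
[29, -15, 0] -6.9
[31, -11, 0] -6.9
[32, -7, 0] -6.9
[33, -3, 0] -6.9
[33, 1, 0] -6.9
[33, 5, 0] -6.9
[32, 8, 0] -6.9
[31, 12, 0] -6.9
```

Request:
move_arm(
  rows=[
    {"slide": [25,-21,0],"delta_rot": [0,0,-6.9],"fingers": 50},
    {"slide": [27,-18,0],"delta_rot": [0,0,-6.9],"fingers": 50},
    {"slide": [29,-15,0],"delta_rot": [0,0,-6.9],"fingers": 50},
    {"slide": [31,-11,0],"delta_rot": [0,0,-6.9],"fingers": 50},
    {"slide": [32,-7,0],"delta_rot": [0,0,-6.9],"fingers": 50},
    {"slide": [33,-3,0],"delta_rot": [0,0,-6.9],"fingers": 50},
    {"slide": [33,1,0],"delta_rot": [0,0,-6.9],"fingers": 50},
    {"slide": [33,5,0],"delta_rot": [0,0,-6.9],"fingers": 50},
    {"slide": [32,8,0],"delta_rot": [0,0,-6.9],"fingers": 50},
    {"slide": [31,12,0],"delta_rot": [0,0,-6.9],"fingers": 50},
  ],
)

```text
clock: 2.6
eef_pos: [0.5329, 0.1446, 0.1973]
eef_rot: [-0.008, 0.718, 0.696, -0.0]
contact_force: [0.5, -1.1, -0.2]
finger_gap: 0.0501
```

```bash
cat >> h.py <<'E'
def fix(path,yt):
    o=st(); y,M=yaw(o); w,x,yy,z=o['eef_rot']; R0=Ro.from_quat([x,yy,z,w])
    a=np.radians(yt); Rt=Ro.from_matrix(np.array([[np.cos(a),np.sin(a),0],[np.sin(a),-np.cos(a),0],[0,0,-1]]))
    print('slide',(1e3*M.T@(np.array(path)-o['eef_pos'])).round(1),'rot',np.degrees((R0.inv()*Rt).as_rotvec()).round(2))
E
python3 -c "
from h import *
fix([.5355,.131,.15],86)"
```

```text
t 2.6 p [532.9 144.6 197.3] yaw 88.2 z [-0.0117  0.0107 -0.9999] F [ 0.49 -1.11 -0.2 ] T [ 0.069 -0.149 -0.035] gap 50.1 j6 -79.3
slide [-14.    3.6  47.1] rot [-0.7  -0.58  2.2 ]
```

Request:
move_arm(
  rows=[
    {"slide": [-14,3.6,23],"delta_rot": [-0.7,-0.6,2.2],"fingers": 50},
    {"slide": [0,0,20],"delta_rot": [0,0,0],"fingers": 50},
    {"slide": [0,0,0],"delta_rot": [0,0,0],"fingers": 50},
  ],
)

```text
clock: 2.98
eef_pos: [0.5359, 0.1329, 0.1507]
eef_rot: [-0.001, 0.73, 0.683, -0.001]
contact_force: [-1.0, -0.3, -0.2]
finger_gap: 0.0498
```

```bash
python3 -c "
from h import *
fix([.5355,.131,.071],86)
cv2.imwrite('pics/a1.png',cv2.resize(env.capture('scene')[150:350,150:400],None,fx=3,fy=3))"
```

```text
t 2.98 p [535.9 132.9 150.7] yaw 86.22 z [-3.3e-03 -8.0e-04 -1.0e+00] F [-1.02 -0.27 -0.18] T [ 0.042 -0.14   0.002] gap 49.8 j6 -78.2
slide [-1.8 -0.  79.7] rot [-0.18  0.06  0.22]
```

View pics/a1.png

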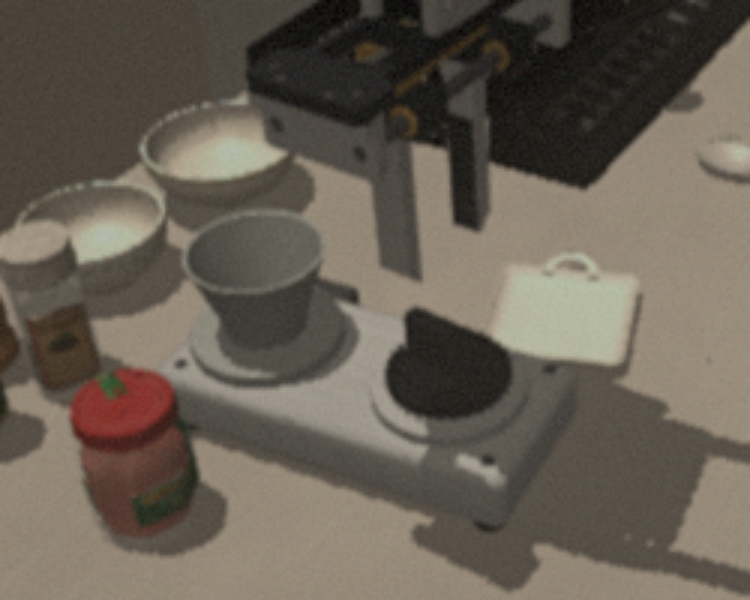

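The fingers are above the bar on both sides, and the picture shows clear space around them. I descend.

Request:
move_arm(
  rows=[
    {"slide": [-1.8,0,30],"delta_rot": [-0.2,0,0.2],"fingers": 50},
    {"slide": [0,0,30],"delta_rot": [0,0,0],"fingers": 50},
    {"slide": [0,0,12],"delta_rot": [0,0,0],"fingers": 50},
    {"slide": [0,0,0],"delta_rot": [0,0,0],"fingers": 50},
  ],
)

```text
clock: 3.52
eef_pos: [0.5398, 0.1312, 0.0838]
eef_rot: [0.004, 0.731, 0.682, 0.004]
contact_force: [-0.3, -0.7, 0.9]
finger_gap: 0.0502
```

```bash
python3 -c "
from h import *
fix([.5355,.131,.071],86)"
```

```text
t 3.52 p [539.8 131.2  83.8] yaw 85.97 z [ 1.140e-02  4.000e-04 -9.999e-01] F [-0.32 -0.67  0.9 ] T [ 0.072 -0.12   0.003] gap 50.2 j6 -78.1
slide [-0.5 -4.4 12.7] rot [ 0.65 -0.07 -0.03]
```

Request:
move_arm(
  rows=[
    {"slide": [-0.5,-4.4,6],"delta_rot": [0.6,0,0],"fingers": 50},
    {"slide": [0,0,5],"delta_rot": [0,0,0],"fingers": 50},
    {"slide": [0,0,0],"delta_rot": [0,0,0],"fingers": 50},
  ],
)

```text
clock: 3.9
eef_pos: [0.5372, 0.1312, 0.0755]
eef_rot: [0.001, 0.731, 0.682, 0.003]
contact_force: [-0.1, 0.3, -0.1]
finger_gap: 0.0503
```

```bash
python3 -c "
from h import *
fix([.5355,.131,.071],86)"
```

```text
t 3.9 p [537.2 131.2  75.5] yaw 85.98 z [ 0.0058  0.0019 -1.    ] F [-0.09  0.25 -0.08] T [ 0.048 -0.08   0.007] gap 50.3 j6 -78.2
slide [-0.4 -1.7  4.5] rot [ 0.33 -0.13 -0.02]
```

Request:
move_arm(
  rows=[
    {"slide": [-0.4,-1.7,3.5],"delta_rot": [0.3,-0.1,0],"fingers": 50},
    {"slide": [0,0,0],"delta_rot": [0,0,0],"fingers": 20},
    {"slide": [0,0,0],"delta_rot": [0,0,0],"fingers": 16},
    {"slide": [0,0,0],"delta_rot": [0,0,0],"fingers": 16},
  ],
  force=45,
)

```text
clock: 4.4
eef_pos: [0.5359, 0.1311, 0.0725]
eef_rot: [0.0, 0.731, 0.682, 0.001]
contact_force: [-0.1, 0.1, -0.6]
finger_gap: 0.0232
```

```bash
python3 -c "
from h import *
fix([.5355,.131,.072],86)"
```

```text
t 4.4 p [535.9 131.1  72.5] yaw 85.98 z [ 1.5e-03  6.0e-04 -1.0e+00] F [-0.07  0.09 -0.65] T [-0.008 -0.158  0.007] gap 23.2 j6 -78.1
slide [-0.1 -0.4  0.5] rot [ 0.08 -0.04 -0.02]
```

Pose is good; I close on the bar.

Request:
move_arm(
  rows=[
    {"slide": [0,0,0],"delta_rot": [0,0,0],"fingers": 8},
    {"slide": [0,0,0],"delta_rot": [0,0,0],"fingers": 4},
    {"slide": [0,0,0],"delta_rot": [0,0,0],"fingers": 4},
    {"slide": [0,0,0],"delta_rot": [0,0,0],"fingers": 4},
  ],
  force=45,
)

```text
clock: 4.9
eef_pos: [0.5358, 0.1292, 0.0725]
eef_rot: [0.001, 0.732, 0.682, -0.001]
contact_force: [-0.1, -1.7, 0.5]
finger_gap: 0.013
```

```bash
python3 -c "
from h import *
st()"
```

```text
t 4.9 p [535.8 129.2  72.5] yaw 85.93 z [ 0.0011 -0.0028 -1.    ] F [-0.12 -1.71  0.5 ] T [-0.131 -0.131 -0.036] gap 13.0 j6 -78.1
```

Request:
move_arm(
  rows=[
    {"slide": [0,0,0],"delta_rot": [0,0,3],"fingers": 4},
  ],
)

```text
clock: 5.03
eef_pos: [0.5358, 0.1293, 0.0725]
eef_rot: [0.001, 0.75, 0.662, -0.001]
contact_force: [-0.6, -1.1, -0.5]
finger_gap: 0.0125
```

```bash
python3 -c "
from h import *
st()"
```

```text
t 5.03 p [535.8 129.3  72.5] yaw 82.87 z [ 0.0012 -0.0028 -1.    ] F [-0.59 -1.14 -0.53] T [-0.152 -0.137  0.199] gap 12.5 j6 -75.1
```

Request:
move_arm(
  rows=[
    {"slide": [0,0,0],"delta_rot": [0,0,3],"fingers": 4},
  ],
)

```text
clock: 5.15
eef_pos: [0.5359, 0.1293, 0.0725]
eef_rot: [0.002, 0.767, 0.641, -0.0]
contact_force: [-0.6, -1.0, 0.1]
finger_gap: 0.0129
```

```bash
python3 -c "
from h import *
st()"
```

```text
t 5.15 p [535.9 129.3  72.5] yaw 79.8 z [ 0.0013 -0.0029 -1.    ] F [-0.62 -0.98  0.1 ] T [-0.154 -0.185  0.111] gap 12.9 j6 -72.0
```

Request:
move_arm(
  rows=[
    {"slide": [0,0,0],"delta_rot": [0,0,3],"fingers": 4},
  ],
)

```text
clock: 5.28
eef_pos: [0.5359, 0.1294, 0.0725]
eef_rot: [0.002, 0.784, 0.621, -0.0]
contact_force: [1.2, -1.9, 0.6]
finger_gap: 0.0123
```

```bash
python3 -c "
from h import *
st()"
```

```text
t 5.28 p [535.9 129.4  72.5] yaw 76.72 z [ 0.0013 -0.0029 -1.    ] F [ 1.17 -1.9   0.58] T [-0.171 -0.139  0.038] gap 12.3 j6 -68.9
```

Request:
move_arm(
  rows=[
    {"slide": [0,0,0],"delta_rot": [0,0,3],"fingers": 4},
  ],
)

```text
clock: 5.4
eef_pos: [0.5359, 0.1294, 0.0725]
eef_rot: [0.002, 0.801, 0.599, -0.0]
contact_force: [0.2, -1.3, 0.7]
finger_gap: 0.0125
```

```bash
python3 -c "
from h import *
st()"
```

```text
t 5.4 p [535.9 129.4  72.5] yaw 73.64 z [ 0.0014 -0.0029 -1.    ] F [ 0.15 -1.35  0.65] T [-0.125 -0.119 -0.017] gap 12.5 j6 -65.8
```

Request:
move_arm(
  rows=[
    {"slide": [0,0,0],"delta_rot": [0,0,3],"fingers": 4},
  ],
)

```text
clock: 5.52
eef_pos: [0.5359, 0.1295, 0.0725]
eef_rot: [0.002, 0.816, 0.577, -0.0]
contact_force: [-0.1, -0.8, -0.7]
finger_gap: 0.0128
```

```bash
python3 -c "
from h import *
st()"
```

```text
t 5.53 p [535.9 129.5  72.5] yaw 70.54 z [ 0.0015 -0.003  -1.    ] F [-0.13 -0.82 -0.73] T [-0.16  -0.182  0.005] gap 12.8 j6 -62.7
```

Request:
move_arm(
  rows=[
    {"slide": [0,0,0],"delta_rot": [0,0,3],"fingers": 4},
  ],
)

```text
clock: 5.65
eef_pos: [0.5359, 0.1295, 0.0725]
eef_rot: [0.002, 0.832, 0.555, -0.0]
contact_force: [-0.7, -1.2, 0.9]
finger_gap: 0.0126
```

```bash
python3 -c "
from h import *
st()"
```

```text
t 5.65 p [535.9 129.5  72.5] yaw 67.45 z [ 0.0016 -0.003  -1.    ] F [-0.71 -1.23  0.88] T [-0.127 -0.121 -0.011] gap 12.6 j6 -59.6
```

Request:
move_arm(
  rows=[
    {"slide": [0,0,0],"delta_rot": [0,0,3],"fingers": 4},
  ],
)

```text
clock: 5.78
eef_pos: [0.5359, 0.1295, 0.0725]
eef_rot: [0.002, 0.846, 0.533, -0.0]
contact_force: [-0.0, -1.5, -0.0]
finger_gap: 0.0124
```

```bash
python3 -c "
from h import *
st()"
```

```text
t 5.78 p [535.9 129.5  72.5] yaw 64.36 z [ 0.0016 -0.003  -1.    ] F [-0.05 -1.48 -0.  ] T [-0.135 -0.135 -0.044] gap 12.4 j6 -56.5
```

Request:
move_arm(
  rows=[
    {"slide": [0,0,0],"delta_rot": [0,0,3],"fingers": 4},
  ],
)

```text
clock: 5.9
eef_pos: [0.536, 0.1296, 0.0725]
eef_rot: [0.002, 0.86, 0.51, -0.0]
contact_force: [0.4, -1.4, -0.1]
finger_gap: 0.0128
```

```bash
python3 -c "
from h import *
st()"
```

```text
t 5.9 p [536.  129.6  72.5] yaw 61.3 z [ 0.0017 -0.0031 -1.    ] F [ 0.44 -1.37 -0.11] T [-0.169 -0.187  0.136] gap 12.8 j6 -53.4
```

Request:
move_arm(
  rows=[
    {"slide": [0,0,0],"delta_rot": [0,0,3],"fingers": 4},
  ],
)

```text
clock: 6.02
eef_pos: [0.536, 0.1297, 0.0725]
eef_rot: [0.002, 0.874, 0.486, 0.0]
contact_force: [0.1, -1.2, 0.3]
finger_gap: 0.0127
```

```bash
python3 -c "
from h import *
st()"
```

```text
t 6.03 p [536.  129.7  72.5] yaw 58.22 z [ 0.0019 -0.0032 -1.    ] F [ 0.09 -1.18  0.3 ] T [-0.219 -0.157  0.06 ] gap 12.7 j6 -50.4
```

Request:
move_arm(
  rows=[
    {"slide": [0,0,0],"delta_rot": [0,0,3],"fingers": 4},
  ],
)

```text
clock: 6.15
eef_pos: [0.536, 0.1297, 0.0725]
eef_rot: [0.002, 0.886, 0.463, 0.0]
contact_force: [0.2, -1.2, 0.1]
finger_gap: 0.0125
```

```bash
python3 -c "
from h import *
st()"
```

```text
t 6.15 p [536.  129.7  72.5] yaw 55.14 z [ 0.0019 -0.0033 -1.    ] F [ 0.23 -1.17  0.1 ] T [-0.235 -0.138  0.036] gap 12.5 j6 -47.3
```

Request:
move_arm(
  rows=[
    {"slide": [0,0,0],"delta_rot": [0,0,3],"fingers": 4},
  ],
)

```text
clock: 6.28
eef_pos: [0.5361, 0.1297, 0.0725]
eef_rot: [0.002, 0.899, 0.439, 0.0]
contact_force: [-0.6, -2.8, 0.6]
finger_gap: 0.0127
```

```bash
python3 -c "
from h import *
st()"
```

```text
t 6.28 p [536.1 129.7  72.5] yaw 52.05 z [ 0.002  -0.0033 -1.    ] F [-0.59 -2.79  0.61] T [-0.187 -0.126 -0.007] gap 12.7 j6 -44.2
```

Request:
move_arm(
  rows=[
    {"slide": [0,0,0],"delta_rot": [0,0,3],"fingers": 4},
  ],
)

```text
clock: 6.4
eef_pos: [0.5361, 0.1298, 0.0725]
eef_rot: [0.002, 0.91, 0.414, 0.0]
contact_force: [-0.5, -1.8, -0.6]
finger_gap: 0.0129
```

```bash
python3 -c "
from h import *
st()"
```

```text
t 6.4 p [536.1 129.8  72.5] yaw 48.96 z [ 0.0021 -0.0033 -1.    ] F [-0.55 -1.79 -0.61] T [-0.16  -0.164  0.006] gap 12.9 j6 -41.1
```

Request:
move_arm(
  rows=[
    {"slide": [0,0,0],"delta_rot": [0,0,2.5],"fingers": 4},
  ],
)

```text
clock: 6.52
eef_pos: [0.5361, 0.1298, 0.0725]
eef_rot: [0.002, 0.919, 0.394, 0.0]
contact_force: [0.2, -0.7, 0.4]
finger_gap: 0.0132
```

```bash
python3 -c "
from h import *
st()"
```

```text
t 6.53 p [536.1 129.8  72.5] yaw 46.38 z [ 0.0022 -0.0033 -1.    ] F [ 0.16 -0.7   0.43] T [-0.146 -0.145 -0.023] gap 13.2 j6 -38.5
```

Request:
move_arm(
  rows=[
    {"slide": [0,0,0],"delta_rot": [0,0,2],"fingers": 4},
  ],
)

```text
clock: 6.65
eef_pos: [0.5361, 0.1298, 0.0725]
eef_rot: [0.002, 0.926, 0.377, 0.0]
contact_force: [0.1, -1.3, -0.3]
finger_gap: 0.0127
```

```bash
python3 -c "
from h import *
st()"
```

```text
t 6.65 p [536.1 129.8  72.5] yaw 44.31 z [ 0.0022 -0.0034 -1.    ] F [ 0.14 -1.29 -0.28] T [-0.185 -0.141  0.018] gap 12.7 j6 -36.4
```

Request:
move_arm(
  rows=[
    {"slide": [0,0,0],"delta_rot": [0,0,1.5],"fingers": 4},
  ],
)

```text
clock: 6.78
eef_pos: [0.5361, 0.1298, 0.0725]
eef_rot: [0.002, 0.931, 0.364, 0.0]
contact_force: [-0.3, -1.8, 0.3]
finger_gap: 0.013
```

```bash
python3 -c "
from h import *
st()"
```

```text
t 6.78 p [536.1 129.8  72.5] yaw 42.75 z [ 0.0023 -0.0035 -1.    ] F [-0.34 -1.77  0.32] T [-0.223 -0.098  0.212] gap 13.0 j6 -34.9
```

Request:
move_arm(
  rows=[
    {"slide": [0,0,0],"delta_rot": [0,0,1.5],"fingers": 4},
  ],
)

```text
clock: 6.9
eef_pos: [0.5362, 0.1299, 0.0725]
eef_rot: [0.002, 0.936, 0.352, 0.0]
contact_force: [-0.7, -1.0, 0.3]
finger_gap: 0.0124
```

```bash
python3 -c "
from h import *
st()"
```

```text
t 6.9 p [536.2 129.9  72.5] yaw 41.18 z [ 0.0023 -0.0036 -1.    ] F [-0.7  -0.98  0.35] T [-0.245 -0.128  0.115] gap 12.4 j6 -33.3
```

Request:
move_arm(
  rows=[
    {"slide": [0,0,0],"delta_rot": [0,0,1],"fingers": 4},
  ],
)

```text
clock: 7.02
eef_pos: [0.5362, 0.1299, 0.0725]
eef_rot: [0.002, 0.939, 0.343, 0.001]
contact_force: [0.1, -0.6, 0.5]
finger_gap: 0.0126
```

```bash
python3 -c "
from h import *
st()"
```

```text
t 7.03 p [536.2 129.9  72.5] yaw 40.12 z [ 0.0024 -0.0036 -1.    ] F [ 0.11 -0.64  0.47] T [-0.211 -0.146  0.087] gap 12.6 j6 -32.2
```

Request:
move_arm(
  rows=[
    {"slide": [0,0,0],"delta_rot": [0,0,1],"fingers": 4},
  ],
)

```text
clock: 7.15
eef_pos: [0.5362, 0.1299, 0.0725]
eef_rot: [0.002, 0.942, 0.334, 0.001]
contact_force: [0.2, -1.3, 0.3]
finger_gap: 0.0129
```

```bash
python3 -c "
from h import *
st()"
```

```text
t 7.15 p [536.2 129.9  72.5] yaw 39.05 z [ 0.0025 -0.0035 -1.    ] F [ 0.19 -1.34  0.29] T [-0.218 -0.069  0.08 ] gap 12.9 j6 -31.2
```

Request:
move_arm(
  rows=[
    {"slide": [0,0,0],"delta_rot": [0,0,1.5],"fingers": 4},
  ],
)

```text
clock: 7.28
eef_pos: [0.5362, 0.1299, 0.0725]
eef_rot: [0.002, 0.947, 0.321, 0.001]
contact_force: [-0.9, -1.3, -0.5]
finger_gap: 0.0128
```

```bash
python3 -c "
from h import *
st()"
```

```text
t 7.28 p [536.2 129.9  72.5] yaw 37.46 z [ 0.0025 -0.0035 -1.    ] F [-0.91 -1.26 -0.51] T [-0.227 -0.153  0.055] gap 12.8 j6 -29.6
```

Request:
move_arm(
  rows=[
    {"slide": [0,0,0],"delta_rot": [0,0,1.5],"fingers": 4},
  ],
)

```text
clock: 7.4
eef_pos: [0.5362, 0.1299, 0.0725]
eef_rot: [0.002, 0.951, 0.308, 0.001]
contact_force: [-0.1, -0.8, 0.3]
finger_gap: 0.0128
```

```bash
python3 -c "
from h import *
st()"
```

```text
t 7.4 p [536.2 129.9  72.5] yaw 35.84 z [ 0.0025 -0.0035 -1.    ] F [-0.14 -0.83  0.32] T [-0.203 -0.102 -0.025] gap 12.8 j6 -27.9
```

Request:
move_arm(
  rows=[
    {"slide": [0,0,0],"delta_rot": [0,0,3],"fingers": 4},
  ],
)

```text
clock: 7.52
eef_pos: [0.5363, 0.1299, 0.0725]
eef_rot: [0.002, 0.96, 0.281, 0.001]
contact_force: [-0.4, -1.1, 0.0]
finger_gap: 0.0129
```

```bash
python3 -c "
from h import *
st()"
```

```text
t 7.53 p [536.3 129.9  72.5] yaw 32.69 z [ 0.0027 -0.0033 -1.    ] F [-0.44 -1.1   0.02] T [-0.207 -0.153  0.027] gap 12.9 j6 -24.8
```

Request:
move_arm(
  rows=[
    {"slide": [0,0,0],"delta_rot": [0,0,3],"fingers": 4},
  ],
)

```text
clock: 7.65
eef_pos: [0.5363, 0.13, 0.0725]
eef_rot: [0.002, 0.967, 0.255, 0.001]
contact_force: [0.8, -1.2, -0.6]
finger_gap: 0.0128
```

```bash
python3 -c "
from h import *
st()"
```

```text
t 7.65 p [536.3 130.   72.5] yaw 29.52 z [ 0.0027 -0.0032 -1.    ] F [ 0.78 -1.16 -0.58] T [-0.203 -0.135  0.017] gap 12.8 j6 -21.6
```

Request:
move_arm(
  rows=[
    {"slide": [0,0,0],"delta_rot": [0,0,3],"fingers": 4},
  ],
)

```text
clock: 7.78
eef_pos: [0.5364, 0.13, 0.0725]
eef_rot: [0.002, 0.974, 0.228, 0.001]
contact_force: [0.7, -1.1, -0.2]
finger_gap: 0.0125
```

```bash
python3 -c "
from h import *
st()"
```

```text
t 7.78 p [536.4 130.   72.5] yaw 26.34 z [ 0.0029 -0.0031 -1.    ] F [ 0.67 -1.07 -0.23] T [-0.211 -0.071 -0.045] gap 12.5 j6 -18.4
```

Request:
move_arm(
  rows=[
    {"slide": [0,0,0],"delta_rot": [0,0,2],"fingers": 4},
  ],
)

```text
clock: 7.9
eef_pos: [0.5364, 0.13, 0.0725]
eef_rot: [0.002, 0.978, 0.21, 0.001]
contact_force: [-0.1, -1.7, 0.0]
finger_gap: 0.0127
```

```bash
python3 -c "
from h import *
st()"
```

```text
t 7.9 p [536.4 130.   72.5] yaw 24.2 z [ 0.0028 -0.003  -1.    ] F [-0.13 -1.74  0.02] T [-0.207 -0.148  0.049] gap 12.7 j6 -16.3
```

Request:
move_arm(
  rows=[
    {"slide": [0,0,0],"delta_rot": [0,0,1.5],"fingers": 4},
  ],
)

```text
clock: 8.02
eef_pos: [0.5364, 0.13, 0.0725]
eef_rot: [0.002, 0.981, 0.196, 0.001]
contact_force: [0.6, -0.7, -0.4]
finger_gap: 0.0126
```

```bash
python3 -c "
from h import *
st()"
```

```text
t 8.03 p [536.4 130.   72.5] yaw 22.6 z [ 0.0029 -0.003  -1.    ] F [ 0.64 -0.75 -0.4 ] T [-0.253 -0.135  0.199] gap 12.6 j6 -14.7
```

Request:
move_arm(
  rows=[
    {"slide": [0,0,0],"delta_rot": [0,0,1],"fingers": 4},
  ],
)

```text
clock: 8.15
eef_pos: [0.5364, 0.13, 0.0725]
eef_rot: [0.002, 0.982, 0.187, 0.001]
contact_force: [0.1, -1.2, -0.5]
finger_gap: 0.0126
```

```bash
python3 -c "
from h import *
st()"
```

```text
t 8.15 p [536.4 130.   72.5] yaw 21.54 z [ 0.0029 -0.003  -1.    ] F [ 0.11 -1.19 -0.48] T [-0.204 -0.127  0.143] gap 12.6 j6 -13.7
```

Request:
move_arm(
  rows=[
    {"slide": [0,0,0],"delta_rot": [0,0,1],"fingers": 4},
  ],
)

```text
clock: 8.28
eef_pos: [0.5365, 0.13, 0.0725]
eef_rot: [0.002, 0.984, 0.178, 0.001]
contact_force: [0.6, -1.6, -0.2]
finger_gap: 0.0123
```

```bash
python3 -c "
from h import *
st()"
```

```text
t 8.28 p [536.5 130.   72.5] yaw 20.48 z [ 0.003 -0.003 -1.   ] F [ 0.55 -1.64 -0.23] T [-0.245 -0.161  0.164] gap 12.3 j6 -12.6
```

Request:
move_arm(
  rows=[
    {"slide": [0,0,0],"delta_rot": [0,0,1],"fingers": 4},
  ],
)

```text
clock: 8.4
eef_pos: [0.5365, 0.13, 0.0725]
eef_rot: [0.002, 0.986, 0.169, 0.001]
contact_force: [1.0, -1.3, 0.0]
finger_gap: 0.0129
```

```bash
python3 -c "
from h import *
st()"
```

```text
t 8.4 p [536.5 130.   72.5] yaw 19.42 z [ 0.0031 -0.003  -1.    ] F [ 0.97 -1.27  0.01] T [-0.209 -0.117  0.115] gap 12.9 j6 -11.5
```

Request:
move_arm(
  rows=[
    {"slide": [0,0,0],"delta_rot": [0,0,1],"fingers": 4},
  ],
)

```text
clock: 8.52
eef_pos: [0.5365, 0.13, 0.0725]
eef_rot: [0.002, 0.987, 0.16, 0.001]
contact_force: [0.7, -0.7, -1.2]
finger_gap: 0.0128
```

```bash
python3 -c "
from h import *
st()"
```

```text
t 8.53 p [536.5 130.   72.5] yaw 18.36 z [ 0.0031 -0.0031 -1.    ] F [ 0.66 -0.66 -1.24] T [-0.245 -0.207  0.255] gap 12.8 j6 -10.5
```

Request:
move_arm(
  rows=[
    {"slide": [0,0,0],"delta_rot": [0,0,1],"fingers": 4},
  ],
)

```text
clock: 8.65
eef_pos: [0.5366, 0.13, 0.0725]
eef_rot: [0.002, 0.989, 0.15, 0.001]
contact_force: [-0.4, -1.4, -1.1]
finger_gap: 0.0123
```

```bash
python3 -c "
from h import *
st()"
```

```text
t 8.65 p [536.6 130.   72.5] yaw 17.31 z [ 0.0033 -0.0031 -1.    ] F [-0.39 -1.36 -1.08] T [-0.227 -0.177  0.248] gap 12.3 j6 -9.4
```

Request:
move_arm(
  rows=[
    {"slide": [0,0,0],"delta_rot": [0,0,1],"fingers": 4},
  ],
)

```text
clock: 8.78
eef_pos: [0.5365, 0.13, 0.0725]
eef_rot: [0.002, 0.99, 0.141, 0.001]
contact_force: [-0.0, -0.6, 0.3]
finger_gap: 0.0125
```

```bash
python3 -c "
from h import *
st()"
```

```text
t 8.78 p [536.5 130.   72.5] yaw 16.26 z [ 0.0032 -0.0032 -1.    ] F [-0.   -0.59  0.3 ] T [-0.188 -0.184  0.391] gap 12.5 j6 -8.4
```

The stop is clear: torque rose 0.115 → 0.25 → 0.25 → 0.39 N·m instead of fading as it did at the earlier notches. Now I turn back CCW, counting.

Request:
move_arm(
  rows=[
    {"slide": [0,0,0],"delta_rot": [0,0,-4],"fingers": 4},
  ],
)

```text
clock: 8.9
eef_pos: [0.5365, 0.13, 0.0725]
eef_rot: [0.002, 0.984, 0.176, 0.001]
contact_force: [-1.1, -1.5, -0.1]
finger_gap: 0.0127
```

```bash
python3 -c "
from h import *
st()"
```

```text
t 8.9 p [536.5 130.   72.5] yaw 20.29 z [ 0.0031 -0.0031 -1.    ] F [-1.09 -1.54 -0.14] T [-0.201 -0.022  0.05 ] gap 12.7 j6 -12.4
```

Request:
move_arm(
  rows=[
    {"slide": [0,0,0],"delta_rot": [0,0,-4],"fingers": 4},
  ],
)

```text
clock: 9.02
eef_pos: [0.5364, 0.13, 0.0725]
eef_rot: [0.002, 0.977, 0.211, 0.001]
contact_force: [0.9, -2.4, -0.3]
finger_gap: 0.0128
```

```bash
python3 -c "
from h import *
st()"
```

```text
t 9.03 p [536.4 130.   72.5] yaw 24.36 z [ 0.0029 -0.0031 -1.    ] F [ 0.88 -2.44 -0.34] T [-0.248 -0.11  -0.018] gap 12.8 j6 -16.5
```

Request:
move_arm(
  rows=[
    {"slide": [0,0,0],"delta_rot": [0,0,-4],"fingers": 4},
  ],
)

```text
clock: 9.15
eef_pos: [0.5364, 0.13, 0.0725]
eef_rot: [0.002, 0.969, 0.245, 0.001]
contact_force: [0.2, -0.7, 0.6]
finger_gap: 0.0128
```

```bash
python3 -c "
from h import *
st()"
```

```text
t 9.15 p [536.4 130.   72.5] yaw 28.4 z [ 0.0027 -0.003  -1.    ] F [ 0.23 -0.67  0.64] T [-0.195 -0.068 -0.076] gap 12.8 j6 -20.5
```

Request:
move_arm(
  rows=[
    {"slide": [0,0,0],"delta_rot": [0,0,-4],"fingers": 4},
  ],
)

```text
clock: 9.28
eef_pos: [0.5363, 0.13, 0.0725]
eef_rot: [0.002, 0.96, 0.279, 0.001]
contact_force: [-0.0, -1.8, 0.9]
finger_gap: 0.0125
```

```bash
python3 -c "
from h import *
st()"
```

```text
t 9.28 p [536.3 130.   72.5] yaw 32.44 z [ 0.0025 -0.0028 -1.    ] F [-0.01 -1.77  0.93] T [-0.227 -0.128 -0.05 ] gap 12.5 j6 -24.6
```

Request:
move_arm(
  rows=[
    {"slide": [0,0,0],"delta_rot": [0,0,-4],"fingers": 4},
  ],
)

```text
clock: 9.4
eef_pos: [0.5362, 0.1299, 0.0725]
eef_rot: [0.002, 0.95, 0.313, 0.001]
contact_force: [0.9, -1.1, 0.4]
finger_gap: 0.0126
```

```bash
python3 -c "
from h import *
st()"
```

```text
t 9.4 p [536.2 129.9  72.5] yaw 36.48 z [ 0.0023 -0.0027 -1.    ] F [ 0.9  -1.09  0.36] T [-0.201 -0.129 -0.047] gap 12.6 j6 -28.6
```

Request:
move_arm(
  rows=[
    {"slide": [0,0,0],"delta_rot": [0,0,-4],"fingers": 4},
  ],
)

```text
clock: 9.52
eef_pos: [0.5362, 0.1298, 0.0725]
eef_rot: [0.002, 0.938, 0.346, 0.001]
contact_force: [0.1, -1.7, 0.4]
finger_gap: 0.0127
```

```bash
python3 -c "
from h import *
st()"
```

```text
t 9.53 p [536.2 129.8  72.5] yaw 40.54 z [ 0.0021 -0.0027 -1.    ] F [ 0.05 -1.73  0.45] T [-0.212 -0.118  0.025] gap 12.7 j6 -32.7
```

Request:
move_arm(
  rows=[
    {"slide": [0,0,0],"delta_rot": [0,0,-4],"fingers": 4},
  ],
)

```text
clock: 9.65
eef_pos: [0.5361, 0.1298, 0.0725]
eef_rot: [0.002, 0.925, 0.379, 0.0]
contact_force: [0.5, -1.8, 0.9]
finger_gap: 0.0126
```

```bash
python3 -c "
from h import *
st()"
```

```text
t 9.65 p [536.1 129.8  72.5] yaw 44.6 z [ 0.0019 -0.0026 -1.    ] F [ 0.49 -1.81  0.87] T [-0.181 -0.081  0.   ] gap 12.6 j6 -36.7
```

Request:
move_arm(
  rows=[
    {"slide": [0,0,0],"delta_rot": [0,0,-4],"fingers": 4},
  ],
)

```text
clock: 9.78
eef_pos: [0.5361, 0.1298, 0.0725]
eef_rot: [0.001, 0.911, 0.412, 0.0]
contact_force: [-0.3, -1.8, -0.3]
finger_gap: 0.0127
```

```bash
python3 -c "
from h import *
st()"
```

```text
t 9.78 p [536.1 129.8  72.5] yaw 48.64 z [ 0.0018 -0.0025 -1.    ] F [-0.35 -1.84 -0.32] T [-0.143 -0.164 -0.104] gap 12.7 j6 -40.8
```

Request:
move_arm(
  rows=[
    {"slide": [0,0,0],"delta_rot": [0,0,-4],"fingers": 4},
  ],
)

```text
clock: 9.9
eef_pos: [0.5361, 0.1297, 0.0725]
eef_rot: [0.001, 0.896, 0.444, 0.0]
contact_force: [0.9, -2.2, 0.1]
finger_gap: 0.0128
```

```bash
python3 -c "
from h import *
st()"
```

```text
t 9.9 p [536.1 129.7  72.5] yaw 52.68 z [ 0.0016 -0.0023 -1.    ] F [ 0.88 -2.22  0.08] T [-0.191 -0.135 -0.072] gap 12.8 j6 -44.8
```

Click 1 was felt: torque went from about -0.08 through zero to positive, then resisted again at -0.10 past 46°. I continue.

Request:
move_arm(
  rows=[
    {"slide": [0,0,0],"delta_rot": [0,0,-4],"fingers": 4},
  ],
)

```text
clock: 10.02
eef_pos: [0.536, 0.1297, 0.0725]
eef_rot: [0.001, 0.88, 0.475, 0.0]
contact_force: [-0.2, -0.8, -0.4]
finger_gap: 0.0127
```

```bash
python3 -c "
from h import *
st()"
```

```text
t 10.03 p [536.  129.7  72.5] yaw 56.73 z [ 0.0015 -0.0023 -1.    ] F [-0.16 -0.82 -0.4 ] T [-0.174 -0.178  0.014] gap 12.7 j6 -48.9
```

Request:
move_arm(
  rows=[
    {"slide": [0,0,0],"delta_rot": [0,0,-4],"fingers": 4},
  ],
)

```text
clock: 10.15
eef_pos: [0.5359, 0.1296, 0.0725]
eef_rot: [0.001, 0.863, 0.506, -0.0]
contact_force: [-0.0, -1.6, -0.2]
finger_gap: 0.0131
```

```bash
python3 -c "
from h import *
st()"
```

```text
t 10.15 p [535.9 129.6  72.5] yaw 60.78 z [ 0.0013 -0.0023 -1.    ] F [-0.04 -1.6  -0.18] T [-0.18  -0.22   0.053] gap 13.1 j6 -53.0
```

Request:
move_arm(
  rows=[
    {"slide": [0,0,0],"delta_rot": [0,0,-4],"fingers": 4},
  ],
)

```text
clock: 10.28
eef_pos: [0.5359, 0.1296, 0.0725]
eef_rot: [0.001, 0.844, 0.536, -0.0]
contact_force: [0.5, -2.0, 0.6]
finger_gap: 0.0128
```

```bash
python3 -c "
from h import *
st()"
```

```text
t 10.28 p [535.9 129.6  72.5] yaw 64.84 z [ 0.0011 -0.0022 -1.    ] F [ 0.52 -1.95  0.65] T [-0.194 -0.166 -0.032] gap 12.8 j6 -57.0
```

Request:
move_arm(
  rows=[
    {"slide": [0,0,0],"delta_rot": [0,0,-4],"fingers": 4},
  ],
)

```text
clock: 10.4
eef_pos: [0.5359, 0.1295, 0.0725]
eef_rot: [0.001, 0.825, 0.566, -0.0]
contact_force: [1.3, -0.9, -1.4]
finger_gap: 0.0126
```

```bash
python3 -c "
from h import *
st()"
```

```text
t 10.4 p [535.9 129.5  72.5] yaw 68.88 z [ 0.0011 -0.0021 -1.    ] F [ 1.31 -0.94 -1.44] T [-0.159 -0.155 -0.16 ] gap 12.6 j6 -61.1
```

Request:
move_arm(
  rows=[
    {"slide": [0,0,0],"delta_rot": [0,0,-4],"fingers": 4},
  ],
)

```text
clock: 10.52
eef_pos: [0.5359, 0.1294, 0.0725]
eef_rot: [0.001, 0.804, 0.594, -0.0]
contact_force: [0.1, -0.2, 0.4]
finger_gap: 0.0124
```

```bash
python3 -c "
from h import *
st()"
```

```text
t 10.53 p [535.9 129.4  72.5] yaw 72.92 z [ 9.0e-04 -2.1e-03 -1.0e+00] F [ 0.06 -0.24  0.37] T [-0.114 -0.136 -0.014] gap 12.4 j6 -65.1
```

Request:
move_arm(
  rows=[
    {"slide": [0,0,0],"delta_rot": [0,0,-4],"fingers": 4},
  ],
)

```text
clock: 10.65
eef_pos: [0.5359, 0.1294, 0.0725]
eef_rot: [0.001, 0.783, 0.622, -0.0]
contact_force: [-0.6, -1.6, 0.9]
finger_gap: 0.0126
```

```bash
python3 -c "
from h import *
st()"
```

```text
t 10.65 p [535.9 129.4  72.5] yaw 76.97 z [ 9.e-04 -2.e-03 -1.e+00] F [-0.61 -1.55  0.94] T [-0.094 -0.198  0.032] gap 12.6 j6 -69.2
```

Request:
move_arm(
  rows=[
    {"slide": [0,0,0],"delta_rot": [0,0,-4],"fingers": 4},
  ],
)

```text
clock: 10.78
eef_pos: [0.5359, 0.1293, 0.0725]
eef_rot: [0.001, 0.76, 0.65, -0.0]
contact_force: [0.7, -1.3, -0.4]
finger_gap: 0.0126
```

```bash
python3 -c "
from h import *
st()"
```

```text
t 10.78 p [535.9 129.3  72.5] yaw 81.03 z [ 9.e-04 -2.e-03 -1.e+00] F [ 0.66 -1.25 -0.4 ] T [-0.17  -0.222  0.008] gap 12.6 j6 -73.3
```

Request:
move_arm(
  rows=[
    {"slide": [0,0,0],"delta_rot": [0,0,-4],"fingers": 4},
  ],
)

```text
clock: 10.9
eef_pos: [0.5358, 0.1292, 0.0725]
eef_rot: [0.001, 0.737, 0.676, -0.0]
contact_force: [0.4, -0.7, 0.3]
finger_gap: 0.0127
```

```bash
python3 -c "
from h import *
st()"
```

```text
t 10.9 p [535.8 129.2  72.5] yaw 85.08 z [ 8.e-04 -2.e-03 -1.e+00] F [ 0.41 -0.74  0.26] T [-0.182 -0.203 -0.062] gap 12.7 j6 -77.3
```

Request:
move_arm(
  rows=[
    {"slide": [0,0,0],"delta_rot": [0,0,-4],"fingers": 4},
  ],
)

```text
clock: 11.02
eef_pos: [0.5358, 0.1292, 0.0725]
eef_rot: [0.001, 0.713, 0.702, -0.0]
contact_force: [0.1, -1.2, 0.6]
finger_gap: 0.0128
```

```bash
python3 -c "
from h import *
st()"
```

```text
t 11.03 p [535.8 129.2  72.5] yaw 89.12 z [ 7.0e-04 -1.8e-03 -1.0e+00] F [ 0.11 -1.25  0.55] T [-0.123 -0.246 -0.114] gap 12.8 j6 -81.4
```

Request:
move_arm(
  rows=[
    {"slide": [0,0,0],"delta_rot": [0,0,-4],"fingers": 4},
  ],
)

```text
clock: 11.15
eef_pos: [0.5358, 0.1291, 0.0725]
eef_rot: [0.001, 0.687, 0.726, -0.0]
contact_force: [0.6, -0.6, -0.4]
finger_gap: 0.0125
```

```bash
python3 -c "
from h import *
st()"
```

```text
t 11.15 p [535.8 129.1  72.5] yaw 93.16 z [ 7.0e-04 -1.8e-03 -1.0e+00] F [ 0.65 -0.61 -0.44] T [-0.132 -0.176 -0.021] gap 12.5 j6 -85.4
```

Clicks 2 and 3 were felt, with resistance returning past 66° and past 86°. I continue to 4 and 5.

Request:
move_arm(
  rows=[
    {"slide": [0,0,0],"delta_rot": [0,0,-4],"fingers": 4},
  ],
)

```text
clock: 11.28
eef_pos: [0.5358, 0.129, 0.0725]
eef_rot: [0.001, 0.661, 0.75, -0.0]
contact_force: [0.3, -0.6, -0.5]
finger_gap: 0.013
```

```bash
python3 -c "
from h import *
st()"
```

```text
t 11.28 p [535.8 129.   72.5] yaw 97.21 z [ 7.0e-04 -1.8e-03 -1.0e+00] F [ 0.34 -0.63 -0.5 ] T [-0.159 -0.207  0.003] gap 13.0 j6 -89.5
```

Request:
move_arm(
  rows=[
    {"slide": [0,0,0],"delta_rot": [0,0,-4],"fingers": 4},
  ],
)

```text
clock: 11.4
eef_pos: [0.5358, 0.1289, 0.0725]
eef_rot: [0.001, 0.634, 0.773, -0.0]
contact_force: [1.0, -2.0, -0.7]
finger_gap: 0.0127
```

```bash
python3 -c "
from h import *
st()"
```

```text
t 11.4 p [535.8 128.9  72.5] yaw 101.26 z [ 6.0e-04 -1.7e-03 -1.0e+00] F [ 1.02 -1.96 -0.75] T [-0.155 -0.165  0.079] gap 12.7 j6 -93.5
```

Request:
move_arm(
  rows=[
    {"slide": [0,0,0],"delta_rot": [0,0,-4],"fingers": 4},
  ],
)

```text
clock: 11.52
eef_pos: [0.5359, 0.1289, 0.0725]
eef_rot: [0.001, 0.607, 0.795, -0.0]
contact_force: [0.4, -1.8, 0.4]
finger_gap: 0.0125
```

```bash
python3 -c "
from h import *
st()"
```

```text
t 11.53 p [535.9 128.9  72.5] yaw 105.32 z [ 7.0e-04 -1.7e-03 -1.0e+00] F [ 0.42 -1.77  0.36] T [-0.091 -0.158 -0.034] gap 12.5 j6 -97.6
```

Request:
move_arm(
  rows=[
    {"slide": [0,0,0],"delta_rot": [0,0,-4],"fingers": 4},
  ],
)

```text
clock: 11.65
eef_pos: [0.5359, 0.1288, 0.0725]
eef_rot: [0.001, 0.578, 0.816, -0.0]
contact_force: [0.2, -1.5, -0.5]
finger_gap: 0.0128
```

```bash
python3 -c "
from h import *
st()"
```

```text
t 11.65 p [535.9 128.8  72.5] yaw 109.35 z [ 6.0e-04 -1.5e-03 -1.0e+00] F [ 0.25 -1.5  -0.54] T [-0.176 -0.217 -0.055] gap 12.8 j6 -101.7
```

Request:
move_arm(
  rows=[
    {"slide": [0,0,0],"delta_rot": [0,0,-4],"fingers": 4},
  ],
)

```text
clock: 11.78
eef_pos: [0.5359, 0.1288, 0.0725]
eef_rot: [0.001, 0.549, 0.836, -0.0]
contact_force: [-0.5, -1.2, -0.4]
finger_gap: 0.0128
```

```bash
python3 -c "
from h import *
st()"
```

```text
t 11.78 p [535.9 128.8  72.5] yaw 113.4 z [ 6.0e-04 -1.5e-03 -1.0e+00] F [-0.54 -1.22 -0.36] T [-0.127 -0.188 -0.014] gap 12.8 j6 -105.7
```

Request:
move_arm(
  rows=[
    {"slide": [0,0,0],"delta_rot": [0,0,-4],"fingers": 4},
  ],
)

```text
clock: 11.9
eef_pos: [0.5359, 0.1287, 0.0725]
eef_rot: [0.001, 0.519, 0.855, -0.0]
contact_force: [-0.2, -1.2, -0.6]
finger_gap: 0.0125
```

```bash
python3 -c "
from h import *
st()"
```

```text
t 11.9 p [535.9 128.7  72.5] yaw 117.45 z [ 7.0e-04 -1.4e-03 -1.0e+00] F [-0.2  -1.16 -0.62] T [-0.096 -0.182 -0.021] gap 12.5 j6 -109.8
```

Request:
move_arm(
  rows=[
    {"slide": [0,0,0],"delta_rot": [0,0,-4],"fingers": 4},
  ],
)

```text
clock: 12.02
eef_pos: [0.5359, 0.1286, 0.0725]
eef_rot: [0.001, 0.489, 0.873, -0.0]
contact_force: [0.3, 0.2, 0.4]
finger_gap: 0.0126
```

```bash
python3 -c "
from h import *
st()"
```

```text
t 12.03 p [535.9 128.6  72.5] yaw 121.5 z [ 6.0e-04 -1.4e-03 -1.0e+00] F [0.28 0.16 0.36] T [-0.112 -0.223  0.004] gap 12.6 j6 -113.8
```

Request:
move_arm(
  rows=[
    {"slide": [0,0,0],"delta_rot": [0,0,-4],"fingers": 4},
    {"slide": [0,0,0],"delta_rot": [0,0,0],"fingers": 4},
  ],
)

```text
clock: 12.28
eef_pos: [0.536, 0.1286, 0.0725]
eef_rot: [0.001, 0.458, 0.889, -0.0]
contact_force: [0.1, -1.1, -0.2]
finger_gap: 0.0124
```

```bash
python3 -c "
from h import *
st()"
```

```text
t 12.28 p [536.  128.6  72.5] yaw 125.45 z [ 6.0e-04 -1.1e-03 -1.0e+00] F [ 0.11 -1.09 -0.23] T [-0.023 -0.171 -0.031] gap 12.4 j6 -117.8
```

The tool is at 125.5° with near-zero torque, which is the expected fifth notch (26 + 100°). I release and rise.

Request:
move_arm(
  rows=[
    {"slide": [0,0,0],"delta_rot": [0,0,0],"fingers": 16},
    {"slide": [0,0,0],"delta_rot": [0,0,0],"fingers": 30},
    {"slide": [0,0,0],"delta_rot": [0,0,0],"fingers": 40},
    {"slide": [0,0,0],"delta_rot": [0,0,0],"fingers": 40},
    {"slide": [0,0,-10],"delta_rot": [0,0,0],"fingers": 40},
    {"slide": [0,0,-30],"delta_rot": [0,0,0],"fingers": 40},
    {"slide": [0,0,-50],"delta_rot": [0,0,0],"fingers": 40},
    {"slide": [0,0,-40],"delta_rot": [0,0,0],"fingers": 40},
  ],
)

```text
clock: 13.28
eef_pos: [0.5335, 0.1293, 0.2035]
eef_rot: [-0.004, 0.46, 0.888, -0.002]
contact_force: [0.8, 0.5, -0.5]
finger_gap: 0.0404
```

```bash
python3 -c "
from h import *
o=st(); y,M=yaw(o); print('to retreat', 1e3*M.T@(np.array([.36,-.1,.2])-o['eef_pos']))
cv2.imwrite('pics/b1.png',cv2.resize(env.capture('scene')[150:350,150:400],None,fx=3,fy=3))"
```

```text
t 13.28 p [533.5 129.3 203.5] yaw 125.28 z [-7.9e-03 -1.0e-04 -1.0e+00] F [ 0.79  0.49 -0.48] T [ 0.068 -0.099 -0.001] gap 40.4 j6 -117.6
to retreat [ -87.01007396 -274.01636102    4.89647706]
```

View pics/b1.png

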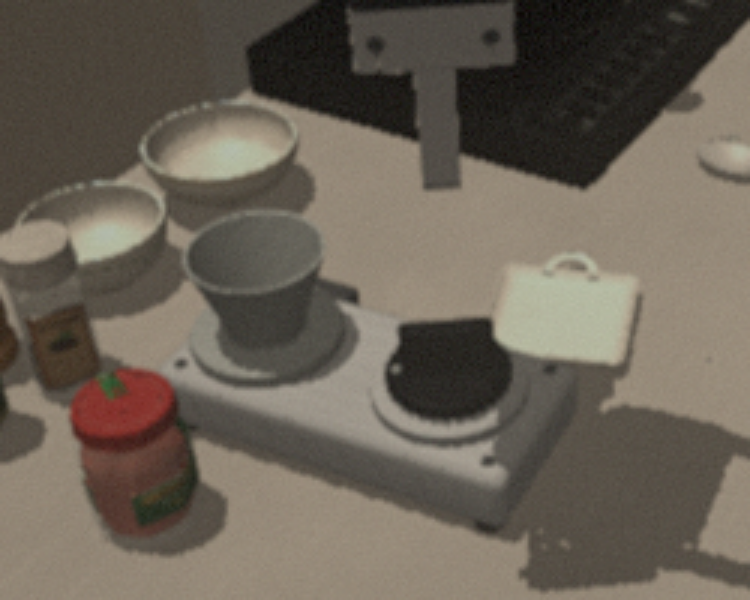

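The gripper is clear of the dial, and the pip now shows at about (281.7, 272.7) in the scene image. I retreat so the top view is unobstructed.

Request:
move_arm(
  rows=[
    {"slide": [-15,-48,0],"delta_rot": [0,0,0],"fingers": 40},
    {"slide": [-15,-48,0],"delta_rot": [0,0,0],"fingers": 40},
    {"slide": [-15,-48,0],"delta_rot": [0,0,0],"fingers": 40},
    {"slide": [-15,-48,0],"delta_rot": [0,0,0],"fingers": 40},
    {"slide": [-15,-48,0],"delta_rot": [0,0,0],"fingers": 40},
    {"slide": [0,0,0],"delta_rot": [0,0,0],"fingers": 40},
  ],
)

```text
clock: 14.08
eef_pos: [0.3818, -0.0755, 0.214]
eef_rot: [0.007, 0.459, 0.888, 0.003]
contact_force: [0.3, 0.3, -0.1]
finger_gap: 0.0401
```

```bash
python3 - <<'E'
from h import *
st()
t=env.capture('top');s=env.capture('scene')
cv2.imwrite('pics/top1.png',t);cv2.imwrite('pics/scene1.png',s)
cv2.imwrite('pics/tz1.png',np.clip(cv2.resize(t[170:300,190:370],None,fx=4,fy=4,interpolation=cv2.INTER_CUBIC)*1.5,0,255).astype('uint8'))
for a,b in(((281.7,272.7),'scene'),):
    p=ray(b,a,.068); v=p[:2]-[.5358,.1305]; print(b,p,np.linalg.norm(v),np.degrees(np.arctan2(v[1],v[0])))
t0=cv2.imread('pics/top0.png'); d=cv2.absdiff(t,t0).max(axis=2)>40; ys,xs=np.nonzero(d[:300,:]); print(len(xs), xs.min(),xs.max(),ys.min(),ys.max())
E
```

```text
t 14.07 p [381.8 -75.5 214. ] yaw 125.34 z [ 0.0152 -0.0015 -0.9999] F [ 0.26  0.33 -0.09] T [ 0.103 -0.095  0.008] gap 40.1 j6 -145.1
scene [0.55978053 0.14688792 0.068     ] 0.029045302579284556 34.34808752492843
84 256 404 239 299
```

View pics/tz1.png

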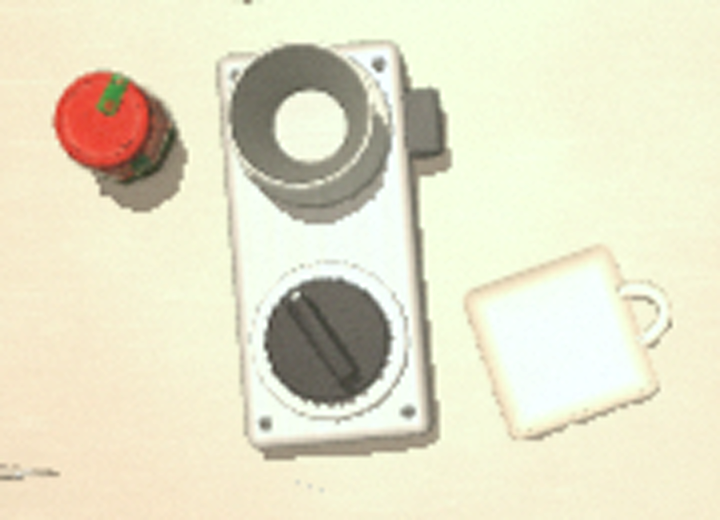

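```bash
python3 - <<'E'
from h import *
z=lambda x,y:((x+.5)/4-.5+190,(y+.5)/4-.5+170)
p=ray('top',z(295,297),.068); v=p[:2]-[.5359,.1305]; print(np.linalg.norm(v),np.degrees(np.arctan2(v[1],v[0])))
print(env.job_done())
E
```

```text
0.03163023778996822 35.93558797451238
the job is handed in; nothing more can be done
None
```

I wound the dial clockwise to its end stop, turned it back five clicks counter-clockwise, let go and handed the job in. It took about 14 s of the 64 s allowed.

- **Stop:** Two notches clicked past normally, with the torque fading as it should. At the third the torque rose instead, reading 0.115, 0.255, 0.248 and then 0.39 N·m. I stopped pushing there. The readings are noisy by about 0.03 N·m, so that last one is close to the 0.4 limit, though it includes the notch's own resistance.
- **Clicks:** I felt the resistance return in four notches, near tool yaws of 46°, 66°, 86° and 106°. I let go at 125.5°, where the torque was about zero. That is within a degree of the fifth notch worked out from the starting notch (126°). Clicks 4 and 5 were fainter in the torque, so the fifth rests mainly on angle and the near-zero torque.
- **Camera check:** The pip moved from -4.2° to +35.9° in the top view and to +34.3° in the scene view. Notch 3 (the start, three notches from the stop) to notch 5 should be 40°, so the top view fits closely and the scene view is about 1.6° short.
- **Surroundings:** The jar, dish and grinder look unmoved in the top view. I did not check the spoon separately. The gripper is open and well clear of everything.
- **Joint range:** After the retreat the last joint stood at -145°, close to its -147° limit but inside it.

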